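# Put the dried dough cutters away in reverse order

### The arm

A 6-joint arm with a two-finger parallel gripper is mounted at the origin on the work surface. World frame = base frame: x ahead of the robot, y to its left, z up, the work surface at z = 0. Lengths are in mm, angles in rad, forces in N, time in s.
With the tool pointing down it reaches from about 325 to 775 mm from the base axis. Payload 5.5 kg.
Tool frame: the origin (TCP) lies midway between the tips of the shut fingers; the grasp point (between the pads) lies 19 mm behind it; x points along the fingers, z is the direction in which the jaws open and shut, and the axes are right-handed (so a half turn about x gives the same grasp; the last joint's range is limited). The gripper opens to 85 mm and grips with 20 to 120 N. Pads are 22 mm wide; open, the fingers measure 114 mm over their backs; the gripper's body (76 mm by 85 mm) begins 54 mm behind the grasp point. The pads swing forward as they close: fully open they stand 13 mm farther back than shut.
Start: joints at [1.167, 0.091, 1.231, -0, 1.82, -0.057], TCP at [203.939, 564.292, 231.275] pointing down, gripper open.
Joint ranges: [-2.87, 2.87], [-0.86, 2.18], [0.17, 2.46], [-1.51, 4.65], [0.06, 2.69], [-2.65, 2.65]. Speed limits (rad/s): [2.57, 2.57, 3.01, 3.14, 3.14, 3.14].

### API

Orientations are given as a unit quaternion [x, y, z, w].
In Python, from station import bot gives the robot as it stands. The module is installed in compiled form; this text tells all that it offers.
- The arm moves only by the tool send_rows, never from a script. Its arguments are lists of equal length, an entry for each row: "dp": the shift along the tool's x, y, z in mm, a list of three; "angular": the turn, a rotation vector about the tool's x, y, z in degrees, a list of three; "grip": the opening, from 0 (shut) to 1 (fully open). A call has 1 to 12 rows; each row shifts and turns the commanded pose from where the row before left it, along the tool's axes as they then stand; what a row does not reach is not made up. A row lasts 1/12 s, in which the tool goes at most 41.7 mm and 7.16 degrees, less where a joint would pass 70% of its speed; a pose out of reach is approached as far as the arm can. A call is refused whole if a number of a shift passes 41.7 or a number of a turn 7.16, either way. A call with a gripper value outside its range is refused whole. The fingers move at their own pace and stop on an object; "grip_force" is the grip in N (left out, the last holds). Time passes only in rows, so rows that do not move let the fingers close. It gives the time, the measured TCP pose, the force and the opening at its end, in the units of the state.
- bot.state(): the state, without advancing time (a new reading comes with each control period).
- bot.get_image(name): name is "side" or "top" or "wrist"; returns a dict with "pixels" (384x512x3 uint8, blue, green, red), "intrinsics" (3x3 intrinsics, pixels), "R" (3x3) and "t" (3): a world point X has camera coordinates R X + t. Camera axes: x right, y down, z forward; pixel columns grow to the right and rows downward; lengths in mm; the calibration is good to about 2 mm. A picture is of the moment at which its call begins. There is no depth.
- bot.sign_off(): hands the job in, once; it reports no verdict.
The state is a dict: "time_s": time; "joints": joint angles; "qvel": joint speeds; "joint_torque": joint torques, N m; "eef_pos": TCP position; "tcp_rot": TCP orientation; "ft_force": force on the tool from outside, world axes, zero at the start; "moment": the same for the moment, N m; "width": opening from 0.0 (shut) to 1.0 (fully open).
Only numpy, scipy, OpenCV 4.12 (cv2) and the standard library are available. Lean on these libraries where they do the work, as an engineer would, in place of code of your own. Each camera call takes 0.05 s, during which the arm holds its last target.

### The job

Move all four dough cutters from the steel drying rack to the wooden storage rack, one to a bay, in reverse order: seen from the robot, the cutter that starts in the leftmost bay ends in the rightmost bay, the second from the left ends second from the right, and so on. Set each one down upright and flat on the bay's floor without dropping it, and let go of it.

Things in the scene. Friction and masses are not known exactly. Their poses are not given: they have to be found in the camera images.
- drying_rack: Drying rack of bare steel slats on rubber feet, the cutters in its bays; near or far row. Fixed, 342 (y) x 90 mm (x). Deck top 30 mm above origin. Four bays in a row, 78 x 78 mm inside, centres at x = 0, y = +126, +42, -42, -126 mm; fences 6 mm thick, 12 mm above the deck. Origin: centre of underside; x away from the robot, y to its left (turned up to 10 degrees).
- storage_rack: Storage rack with a white deck and light wood fences, empty; the other row. Fixed, 342 (y) x 90 mm (x). Deck top 30 mm above origin. Four bays in a row, 78 x 78 mm inside, centres at x = 0, y = +126, +42, -42, -126 mm; fences 6 mm thick, 12 mm above the deck. Origin: centre of underside; x away from the robot, y to its left (turned up to 10 degrees).
- round_cutter: Dough cutter. Round cutter, 60 mm across. Flat top at 34 mm; from its middle an upright black plastic handle, a cylinder 24 mm across, rises from 34 to 80 mm above the underside (grip it there). Stainless steel, about 0.14 kg. Origin: centre of the underside, z up.
- square_cutter: Dough cutter. Square cutter, 50 mm by 50 mm. Flat top at 34 mm; from its middle an upright black plastic handle, a cylinder 24 mm across, rises from 34 to 80 mm above the underside (grip it there). Stainless steel, about 0.14 kg. Origin: centre of the underside, z up.
- hex_cutter: Dough cutter. Hexagonal cutter, 50 mm across the flats, 58 mm across the corners. Flat top at 34 mm; from its middle an upright black plastic handle, a cylinder 24 mm across, rises from 34 to 80 mm above the underside (grip it there). Stainless steel, about 0.14 kg. Origin: centre of the underside, z up.
- flower_cutter: Dough cutter. Flower-shaped cutter with six round lobes, 62 mm across. Flat top at 34 mm; from its middle an upright black plastic handle, a cylinder 24 mm across, rises from 34 to 80 mm above the underside (grip it there). Stainless steel, about 0.14 kg. Origin: centre of the underside, z up.
- round_pad: Black rubber drip pad, 70 mm square, 4 mm thick, fixed on the deck of the drying rack in the bay where the round cutter starts; it stays there, so it shows which bay that cutter came from. Origin: centre of the underside.
- square_pad: Black rubber drip pad, 70 mm square, 4 mm thick, fixed on the deck of the drying rack in the bay where the square cutter starts; it stays there, so it shows which bay that cutter came from. Origin: centre of the underside.
- hex_pad: Black rubber drip pad, 70 mm square, 4 mm thick, fixed on the deck of the drying rack in the bay where the hex cutter starts; it stays there, so it shows which bay that cutter came from. Origin: centre of the underside.
- flower_pad: Black rubber drip pad, 70 mm square, 4 mm thick, fixed on the deck of the drying rack in the bay where the flower cutter starts; it stays there, so it shows which bay that cutter came from. Origin: centre of the underside.
Things that resemble listed ones, but are neither listed nor needed, are in the scene too. Leave any blue look-alike of the hex_cutter alone.

How it is judged (in metres and radians):
At the end, for the whole second after the job is handed in: Each cutter is at rest, flat (underside within 4 mm of the deck, tilt under 0.08 rad) in the storage-rack bay that mirrors its starting bay (start at y, end at -y), within 15 mm of the bay's centre in x and y: anything flat inside the fences is (x of round_cutter in the frame of storage_rack between -0.015 and 0.015 m and z of round_cutter in the frame of storage_rack between 0.026 and 0.034 m and angle between each of round_cutter, square_cutter, hex_cutter, flower_cutter's own z axis and vertical below 0.08 rad and linear speed of each of round_cutter, square_cutter, hex_cutter, flower_cutter below 0.02 m/s and angular speed of each of round_cutter, square_cutter, hex_cutter, flower_cutter below 0.2 rad/s and ((y of round_pad in the frame of drying_rack between 0.106 and 0.146 m and y of round_cutter in the frame of storage_rack between -0.141 and -0.111 m) or (y of round_pad in the frame of drying_rack between 0.022 and 0.062 m and y of round_cutter in the frame of storage_rack between -0.057 and -0.027 m) or (y of round_pad in the frame of drying_rack between -0.062 and -0.022 m and y of round_cutter in the frame of storage_rack between 0.027 and 0.057 m) or (y of round_pad in the frame of drying_rack between -0.146 and -0.106 m and y of round_cutter in the frame of storage_rack between 0.111 and 0.141 m)) and x of square_cutter in the frame of storage_rack between -0.015 and 0.015 m and z of square_cutter in the frame of storage_rack between 0.026 and 0.034 m and ((y of square_pad in the frame of drying_rack between 0.106 and 0.146 m and y of square_cutter in the frame of storage_rack between -0.141 and -0.111 m) or (y of square_pad in the frame of drying_rack between 0.022 and 0.062 m and y of square_cutter in the frame of storage_rack between -0.057 and -0.027 m) or (y of square_pad in the frame of drying_rack between -0.062 and -0.022 m and y of square_cutter in the frame of storage_rack between 0.027 and 0.057 m) or (y of square_pad in the frame of drying_rack between -0.146 and -0.106 m and y of square_cutter in the frame of storage_rack between 0.111 and 0.141 m)) and x of hex_cutter in the frame of storage_rack between -0.015 and 0.015 m and z of hex_cutter in the frame of storage_rack between 0.026 and 0.034 m and ((y of hex_pad in the frame of drying_rack between 0.106 and 0.146 m and y of hex_cutter in the frame of storage_rack between -0.141 and -0.111 m) or (y of hex_pad in the frame of drying_rack between 0.022 and 0.062 m and y of hex_cutter in the frame of storage_rack between -0.057 and -0.027 m) or (y of hex_pad in the frame of drying_rack between -0.062 and -0.022 m and y of hex_cutter in the frame of storage_rack between 0.027 and 0.057 m) or (y of hex_pad in the frame of drying_rack between -0.146 and -0.106 m and y of hex_cutter in the frame of storage_rack between 0.111 and 0.141 m)) and x of flower_cutter in the frame of storage_rack between -0.015 and 0.015 m and z of flower_cutter in the frame of storage_rack between 0.026 and 0.034 m and ((y of flower_pad in the frame of drying_rack between 0.106 and 0.146 m and y of flower_cutter in the frame of storage_rack between -0.141 and -0.111 m) or (y of flower_pad in the frame of drying_rack between 0.022 and 0.062 m and y of flower_cutter in the frame of storage_rack between -0.057 and -0.027 m) or (y of flower_pad in the frame of drying_rack between -0.062 and -0.022 m and y of flower_cutter in the frame of storage_rack between 0.027 and 0.057 m) or (y of flower_pad in the frame of drying_rack between -0.146 and -0.106 m and y of flower_cutter in the frame of storage_rack between 0.111 and 0.141 m))); the robot touches nothing.
It fails at once if a cutter is dropped (falls free of the fingers faster than 0.6 m/s, that is from about 18 mm or more) ((linear speed of round_cutter above 0.6 m/s and contact force between the fingers and round_cutter below 0.05 N) or (linear speed of square_cutter above 0.6 m/s and contact force between the fingers and square_cutter below 0.05 N) or (linear speed of hex_cutter above 0.6 m/s and contact force between the fingers and hex_cutter below 0.05 N) or (linear speed of flower_cutter above 0.6 m/s and contact force between the fingers and flower_cutter below 0.05 N)).
It also fails if it takes over 112 s, if anything falls off the work surface, if the arm or the gripper's body presses on something with over 40 N, if the wrist force passes 120 N, or if a joint passes its speed limit or range.

## Working session

There is one attempt and no reset: what is moved stays moved. The work goes in short steps, Python scripts to look and compute and a tool call to move; the robot and the scene stay as the last step left them, time stands still between calls to the robot, and variables do not carry over. Pictures are saved under pics/ and viewed, and the job is handed in when it is done.

Besides the shell and the picture viewer there is one more tool, called after ">>>" in YAML: its name, and indented under it one key for each argument. send_rows: Moves the arm, as the interface text tells. Its arguments: {"type":"object","properties":{"dp":{"type":"array"},"angular":{"type":"array"},"grip":{"type":"array"},"grip_force":{"type":"number"}},"required":["dp","angular","grip"]}

```bash
mkdir -p pics
python3 - <<'E'
from station import bot
import cv2
print(bot.state())
for n in ("top","side","wrist"):
    d=bot.get_image(n); cv2.imwrite(f"pics/{n}0.png",d["pixels"]); print(n,d["intrinsics"],d["R"],d["t"])
E
```

```text
{'time_s': 0.0, 'joints': array([ 1.16729972e+00,  9.18631499e-02,  1.23188270e+00, -4.73033392e-06,
        1.81979210e+00, -5.67182709e-02]), 'qvel': array([-1.78144692e-03,  2.37918883e-04,  7.07745223e-05,  1.44652311e-03,
       -1.93228505e-03, -5.90251740e-04]), 'joint_torque': array([-3.89832385e-04, -4.58732808e+01, -4.18015730e+01, -7.27632482e-05,
        1.16570480e-02,  4.47770503e-06]), 'eef_pos': array([203.82554346, 564.02164819, 230.15009188]), 'tcp_rot': array([-0.40660545,  0.57934724,  0.40587753,  0.57818009]), 'ft_force': array([ 0.45495275, -0.16610294,  0.42128093]), 'moment': array([-0.00387064, -0.04369971,  0.02630452]), 'width': 1.001872976909562}
top [[445.55229411   0.         256.51997055]
 [  0.         445.55229411 193.51021019]
 [  0.           0.           1.        ]] [[-0.02138832 -0.99915831 -0.03500303]
 [-0.98182317  0.02759568 -0.18778109]
 [ 0.18858897  0.03035046 -0.98158701]] [ 50.27730389 547.40234621 738.95626561]
side [[474.56549551   0.         249.44526748]
 [  0.         474.56549551 194.51843382]
 [  0.           0.           1.        ]] [[ 0.67784728 -0.73479935  0.02435116]
 [-0.37424629 -0.37337015 -0.84884301]
 [ 0.63282129  0.56627259 -0.52808387]] [-365.3488115   260.9505549   647.02027026]
wrist [[300.23869204   0.         254.91181359]
 [  0.         300.23869204 190.43042047]
 [  0.           0.           1.        ]] [[ 0.33962724  0.94055588 -0.00282342]
 [ 0.89134215 -0.32089532  0.32021146]
 [ 0.30027075 -0.11126917 -0.94734189]] [-598.83887321  -41.19529496  381.3878779 ]
```

View pics/top0.png

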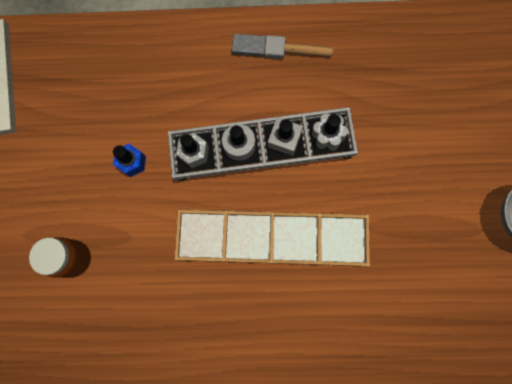

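View pics/side0.png

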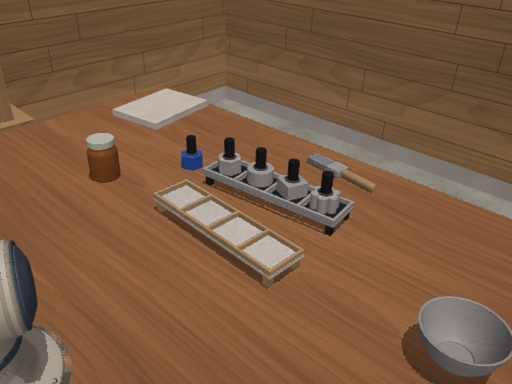

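View pics/wrist0.png

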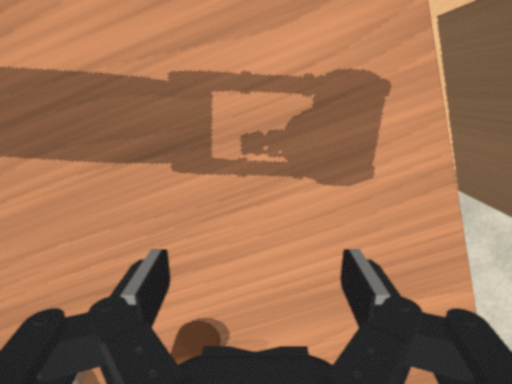

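Top view: on the steel rack, far row, from left: hex (192,150), round (239,143), square (285,135), flower (331,128). The blue look-alike is at (128,158), the brown jar at (50,257) and a scraper at (280,47); none of these is needed. The storage rack is the near row, (178..369, 211..265). Next I'll measure and take a close crop.

```bash
cat > h.py <<'E'
import numpy as np, cv2
from station import bot
def ray(d,u,v,z):
    K=d["intrinsics"];R=d["R"];t=d["t"]
    c=-R.T@t; r=R.T@np.linalg.inv(K)@np.array([u,v,1.0]); return c+r*(z-c[2])/r[2]
def proj(d,X):
    p=d["intrinsics"]@(d["R"]@np.asarray(X,float)+d["t"]); return p[:2]/p[2]
def bays(o,th,z=0): # mm, list left..right
    return [np.array([o[0]-np.sin(th)*y,o[1]+np.cos(th)*y,z]) for y in (126,42,-42,-126)]
E
python3 - <<'E'
from h import *
d=bot.get_image("top"); im=d["pixels"]; hsv=cv2.cvtColor(im,cv2.COLOR_BGR2HSV)
crop=im[95:275,110:380]; cv2.imwrite("pics/crop.png",cv2.resize(crop,None,fx=2.9,fy=2.9,interpolation=cv2.INTER_CUBIC))
wood=cv2.inRange(hsv,(12,60,140),(25,170,255)); 
# low saturation = grey/white
low=cv2.inRange(hsv,(0,0,60),(180,75,255)); 
blk=cv2.inRange(im,(0,0,0),(40,40,40))
cv2.imwrite("pics/m.png",np.vstack([low[95:275,110:380],wood[95:275,110:380],blk[95:275,110:380]]))
for name,m in (("low",low),("low|wood",low|wood)):
    m=cv2.morphologyEx(m,cv2.MORPH_CLOSE,np.ones((3,3)))
    for c in cv2.findContours(m,cv2.RETR_EXTERNAL,cv2.CHAIN_APPROX_NONE)[0]:
        if cv2.contourArea(c)>1200:
            r=cv2.minAreaRect(c); b=cv2.boxPoints(r)
            w=np.array([ray(d,*p,42) for p in b]); print(name,r,w[:,:2].mean(0).round(1)); print(b.round(1).tolist(),w[:,:2].round(1).tolist())
E
```

```text
low ((342.5, 239.5), (45.0, 43.0), 90.0) [ 464.5 -112.1]
[[321.0, 217.0], [364.0, 217.0], [364.0, 262.0], [321.0, 262.0]] [[504.9, -76.5], [502.9, -152.2], [424.3, -146.9], [426.0, -72.6]]
low ((295.0, 238.0), (44.0, 44.0), 90.0) [469.2 -29. ]
[[273.0, 216.0], [317.0, 216.0], [317.0, 260.0], [273.0, 260.0]] [[508.9, 8.6], [506.9, -69.5], [429.6, -65.9], [431.3, 10.8]]
low ((248.0, 236.5), (43.0, 44.0), 90.0) [473.9  53.9]
[[226.0, 215.0], [270.0, 215.0], [270.0, 258.0], [226.0, 258.0]] [[512.9, 92.5], [510.9, 13.9], [434.9, 15.9], [436.7, 93.2]]
low ((201.09085083007812, 235.13812255859375), (43.160396575927734, 43.31412887573242), 2.2025980949401855) [478.3 137.3]
[[178.6999969482422, 255.89999389648438], [180.39999389648438, 212.6999969482422], [223.5, 214.3000030517578], [221.8000030517578, 257.6000061035156]] [[442.2, 176.9], [519.3, 174.8], [514.3, 97.0], [437.6, 100.5]]
low ((261.70526123046875, 143.039306640625), (48.50408172607422, 186.81341552734375), 82.40535736083984) [645.3  25.9]
[[165.89999389648438, 131.3000030517578], [351.1000061035156, 106.69999694824219], [357.5, 1
[... 456 characters left out ...]
0703125], [175.1999969482422, 208.39999389648438], [371.3999938964844, 213.8000030517578], [370.0, 266.1000061035156]] [[434.2, 185.6], [527.4, 184.2], [508.2, -165.6], [417.0, -156.7]]
low|wood ((261.65069580078125, 142.37991333007812), (49.82571792602539, 188.72979736328125), 82.40535736083984) [646.6  26. ]
[[164.8000030517578, 130.1999969482422], [351.8999938964844, 105.19999694824219], [358.5, 154.60000610351562], [171.39999389648438, 179.5]] [[675.7, 205.6], [712.5, -143.7], [617.3, -149.8], [580.9, 191.9]]
low|wood ((197.0, 7.0), (14.0, 394.0), 90.0) [927.9 153. ]
[[-0.0, 0.0], [394.0, 0.0], [394.0, 14.0], [0.0, 14.0]] [[960.9, 544.3], [925.5, -238.1], [895.6, -235.7], [929.7, 541.5]]
```

View pics/crop.png

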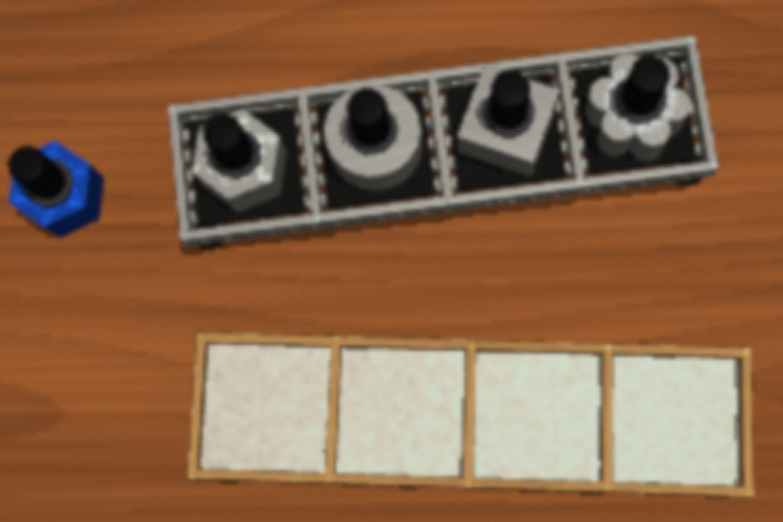

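View pics/m.png

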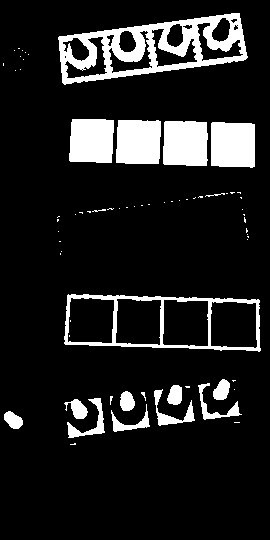

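The crop confirms the choice: hex, round, square and flower sit left to right on the steel rack, and the blue one is off the rack. Next I'll enlarge the handles to locate them.

Run:
```python
from h import *
from scipy.spatial.transform import Rotation as Ro
s=bot.state(); print(Ro.from_quat(s["tcp_rot"]).as_matrix().round(3))
for n,cs in (("top",((186,140),(236,132),(285,126),(332,122))),("side",((229,151),(261,161),(293,172),(327,185)))):
    d=bot.get_image(n); im=d["pixels"]
    # gain to tell pad from handle
    t=[]
    for u,v in cs:
        c=im[v-24:v+24,u-24:u+24].astype(float)*2.5; t.append(cv2.resize(np.clip(c,0,255).astype(np.uint8),(384,384),interpolation=cv2.INTER_NEAREST))
    cv2.imwrite(f"pics/hd_{n}.png",cv2.resize(np.vstack([np.hstack(t[:2]),np.hstack(t[2:])]),(600,600)))
```

```text
[[-0.    -0.94   0.34 ]
 [-0.001  0.34   0.94 ]
 [-1.     0.    -0.001]]
```

View pics/hd_top.png

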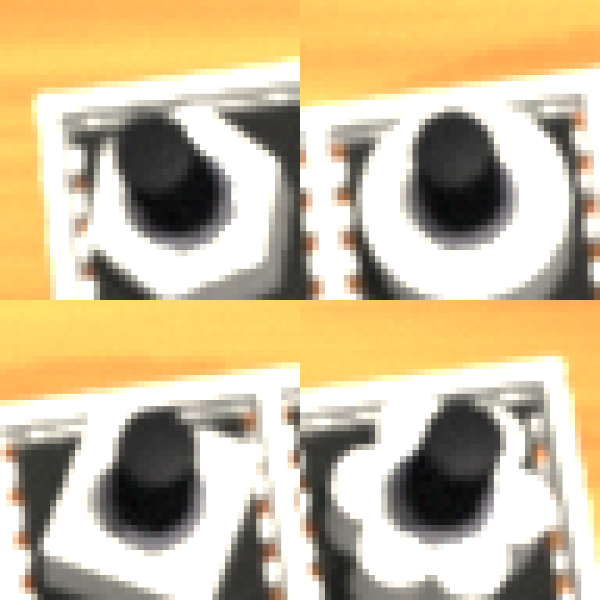

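View pics/hd_side.png

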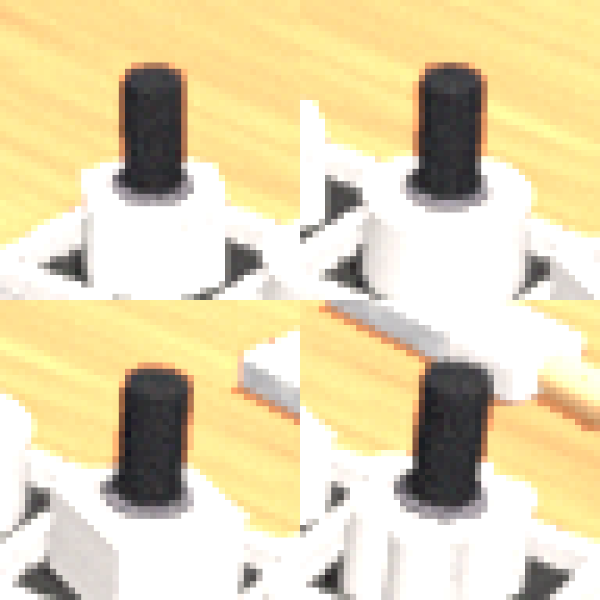

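Run:
```python
from h import *
a=bot.get_image("top");b=bot.get_image("side")
T=[(186.8,140),(236.3,131.7),(286.1,125.2),(334.7,120.4)];S=[(229.5,139.5),(261.3,149.5),(294.1,160.5),(328.6,173.2)]
for t,s in zip(T,S):
    P=[d["intrinsics"]@np.c_[d["R"],d["t"]] for d in (a,b)]
    X=cv2.triangulatePoints(P[0],P[1],np.array(t),np.array(s)); X=(X[:3]/X[3]).ravel()
    print(ray(a,*t,114).round(1),ray(b,*s,114).round(1),X.round(1))
st=bays((471.6,12.2),-0.055); print(np.round(st,1))
# drying base circle bays by fence corners (hand check)
print([ray(a,*p,42).round(1)[:2].tolist() for p in ((168.6,132),(349,108.5),(357,153),(173,178))])
# storage check in side view: corners
print([proj(b,x+[0,0,30]).round(1).tolist() for x in st],[proj(a,x+[0,0,30]).round(1).tolist() for x in st])
print(bot.state()["time_s"])
```

```text
[631.8 150.4 114. ] [624.8 143.7 114. ] [633.3 151.7 108.6]
[643.6  66.6 114. ] [638.2  60.4 114. ] [645.5  66.9 109.1]
[652.3 -17.4 114. ] [648.6 -21.3 114. ] [653.5 -17.6 110.8]
[658.  -99.1 114. ] [ 654.9 -103.3  114. ] [ 659.5 -100.   110.7]
[[ 478.5  138.     0. ]
 [ 473.9   54.1    0. ]
 [ 469.3  -29.7    0. ]
 [ 464.7 -113.6    0. ]]
[[671.9, 198.5], [706.3, -138.0], [620.4, -147.3], [583.7, 189.0]]
[[183.0, 196.8], [208.4, 213.2], [236.6, 231.5], [268.1, 251.8]] [[201.7, 235.5], [248.2, 236.9], [295.0, 238.3], [342.3, 239.8]]
0.4
```

>>> send_rows:
  dp:
    - [0,0,0]
    - [0,0,0]
    - [0,0,0]
    - [0,0,0]
    - [0,0,0]
    - [0,0,0]
    - [0,0,0]
    - [0,0,0]
    - [0,0,0]
    - [0,0,0]
  angular:
    - [7.01,0,0]
    - [7.01,0,0]
    - [7.01,0,0]
    - [7.01,0,0]
    - [7.01,0,0]
    - [7.01,0,0]
    - [7.01,0,0]
    - [7.01,0,0]
    - [7.01,0,0]
    - [7.01,0,0]
  grip: [1,1,1,1,1,1,1,1,1,1]
  grip_force: 50

```text
time_s: 1.23
eef_pos: [204.0, 564.3, 231.3]
tcp_rot: [0.002, 0.707, -0.002, 0.707]
ft_force: [0.4, -0.1, -0.3]
width: 1.001
```

>>> send_rows:
  dp:
    - [0,-26,24]
    - [0,-26,24]
    - [0,-26,24]
    - [0,-26,24]
    - [0,-26,24]
    - [0,-26,24]
    - [0,-26,24]
    - [0,-26,24]
    - [0,-26,24]
    - [0,-26,24]
    - [0,0,0]
    - [0,0,0]
  angular:
    - [0,0,0]
    - [0,0,0]
    - [0,0,0]
    - [0,0,0]
    - [0,0,0]
    - [0,0,0]
    - [0,0,0]
    - [0,0,0]
    - [0,0,0]
    - [0,0,0]
    - [0,0,0]
    - [0,0,0]
  grip: [1,1,1,1,1,1,1,1,1,1,1,1]

```text
time_s: 2.23
eef_pos: [445.1, 303.0, 231.2]
tcp_rot: [0.001, 0.707, -0.001, 0.707]
ft_force: [0.3, 0.8, 0.3]
width: 1.0
```

>>> send_rows:
  dp:
    - [0,-35,15]
    - [0,-35,15]
    - [0,-35,15]
    - [0,-35,15]
    - [0,-35,15]
    - [0,-35,15]
    - [0,-35,15]
    - [0,0,0]
    - [0,0,0]
  angular:
    - [0,0,0]
    - [0,0,0]
    - [0,0,0]
    - [0,0,0]
    - [0,0,0]
    - [0,0,0]
    - [0,0,0]
    - [0,0,0]
    - [0,0,0]
  grip: [1,1,1,1,1,1,1,1,1]

```text
time_s: 2.98
eef_pos: [549.3, 59.1, 230.9]
tcp_rot: [0.001, 0.707, -0.0, 0.707]
ft_force: [0.3, 0.8, 0.1]
width: 1.001
```

Run:
```python
from h import *
d=bot.get_image("wrist"); cv2.imwrite("pics/w1.png",d["pixels"]); print(-d["R"].T@d["t"],d["R"],bot.state()["eef_pos"])
for x in [(632,150,114),(644,66,114),(652,-18,114),(658,-100,114)]+[tuple(p+[0,0,30]) for p in bays((471.6,12.2),-0.055)]: print(proj(d,x).round(0))
```

```text
[548.69252809 141.57974606 373.54412147] [[ 9.99998957e-01 -1.17823061e-03 -8.34843918e-04]
 [-8.48431805e-04 -9.47226643e-01  3.20563515e-01]
 [-1.16848415e-03 -3.20562473e-01 -9.47226655e-01]] [549.02350187  60.29080621 231.13571642]
[358.  78.]
[361. 177.]
[360. 259.]
[357. 326.]
[191.  92.]
[192. 167.]
[193. 232.]
[193. 287.]
```

View pics/w1.png

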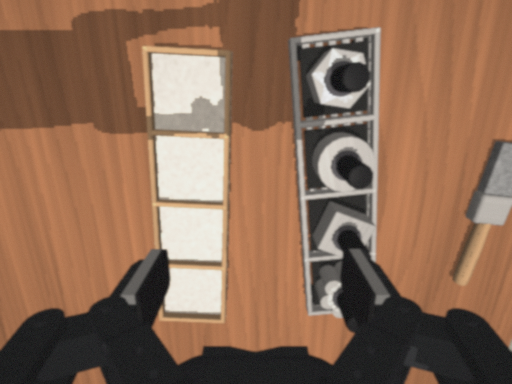

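Run:
```python
from h import *
d=bot.get_image("wrist"); im=d["pixels"]
t=[]
for u,v in ((350,78),(350,172)):
    c=im[v-40:v+40,u-40:u+40].astype(float)*2.5; t.append(cv2.resize(np.clip(c,0,255).astype(np.uint8),(400,400),interpolation=cv2.INTER_NEAREST))
cv2.imwrite("pics/w1c.png",np.hstack(t))
c=im[35:310,130:240];cv2.imwrite("pics/w1d.png",cv2.resize(c,None,fx=2,fy=2))
hsv=cv2.cvtColor(im,cv2.COLOR_BGR2HSV)
```

```text
(no output)
```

View pics/w1c.png

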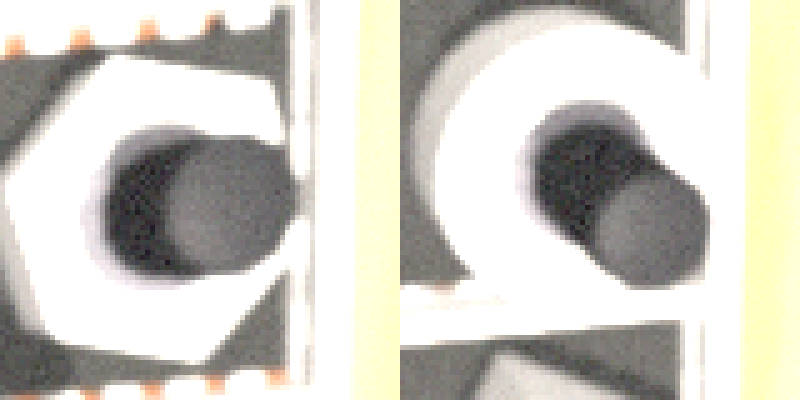

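View pics/w1d.png

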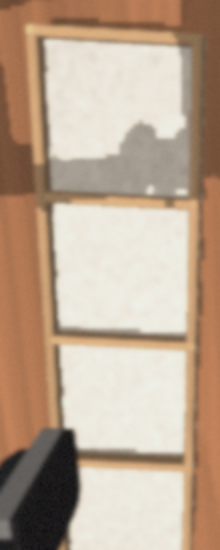

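>>> send_rows:
  dp:
    - [0,22.6,20.4]
    - [0,22.6,20.4]
    - [0,22.6,20.4]
    - [0,22.6,20.4]
    - [25,0,0]
    - [25,0,0]
    - [25,0,0]
    - [25,0,0]
    - [0,0,0]
    - [0,0,0]
  angular:
    - [0,0,0]
    - [0,0,0]
    - [0,0,0]
    - [0,0,0]
    - [0,0,0]
    - [0,0,0]
    - [0,0,0]
    - [0,0,0]
    - [0,0,0]
    - [0,0,0]
  grip: [1,1,1,1,1,1,1,1,1,1]

```text
time_s: 3.92
eef_pos: [629.1, 151.8, 129.9]
tcp_rot: [-0.001, 0.708, 0.001, 0.706]
ft_force: [-0.4, -0.1, 0.7]
width: 1.001
```

Run:
```python
from h import *
a=bot.get_image("wrist")["pixels"];b=bot.get_image("side")["pixels"][90:250,160:370]
cv2.imwrite("pics/w2.png",cv2.resize(a,(400,300))); cv2.imwrite("pics/s2.png",cv2.resize(b,None,fx=3,fy=3))
s=bot.state();print(s["eef_pos"],s["tcp_rot"])
```

```text
[631.09860891 151.25935615 133.74456576] [-4.93215861e-04  7.06099600e-01  1.00016008e-03  7.08111651e-01]
```

View pics/w2.png

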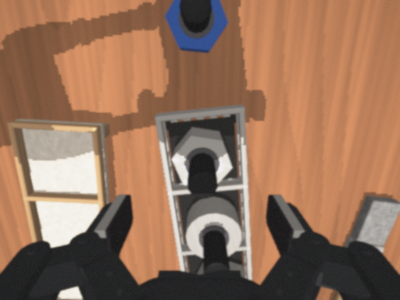

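View pics/s2.png

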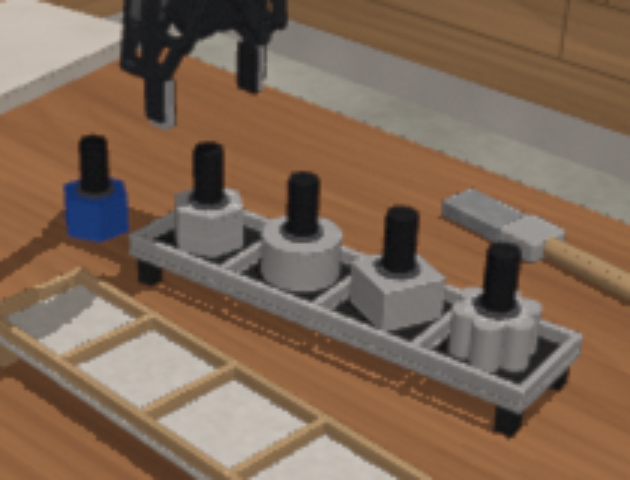

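>>> send_rows:
  dp:
    - [14,0,0]
    - [14,0,0]
    - [14,0,0]
    - [13,0,0]
    - [0,0,0]
    - [0,0,0]
    - [0,0,0]
    - [0,0,0]
    - [0,0,0]
    - [0,0,0]
    - [0,0,0]
    - [0,0,0]
  angular:
    - [0,0,0]
    - [0,0,0]
    - [0,0,0]
    - [0,0,0]
    - [0,0,0]
    - [0,0,0]
    - [0,0,0]
    - [0,0,0]
    - [0,0,0]
    - [0,0,0]
    - [0,0,0]
    - [0,0,0]
  grip: [1,1,1,1,1,0.6,0.4,0.1,0,0,0,0]

```text
time_s: 5.02
eef_pos: [631.3, 150.0, 77.3]
tcp_rot: [-0.0, 0.706, 0.0, 0.708]
ft_force: [1.8, -0.2, 2.9]
width: 0.273
```

Run:
```python
from h import *
a=bot.get_image("wrist")["pixels"];b=bot.get_image("side")["pixels"][90:250,160:370]
cv2.imwrite("pics/w3.png",cv2.resize(a,(400,300))); cv2.imwrite("pics/s3.png",cv2.resize(b,None,fx=3,fy=3))
for i in range(3): s=bot.state();print(s["eef_pos"],s["width"],s["ft_force"])
```

```text
[631.3018545  149.98622518  77.29691707] 0.2702511104886385 [ 0.94767083 -0.08308953  3.95115953]
[631.3018545  149.98622518  77.29691707] 0.2702511104886385 [ 0.94767083 -0.08308953  3.95115953]
[631.3018545  149.98622518  77.29691707] 0.2702511104886385 [ 0.94767083 -0.08308953  3.95115953]
```

View pics/w3.png

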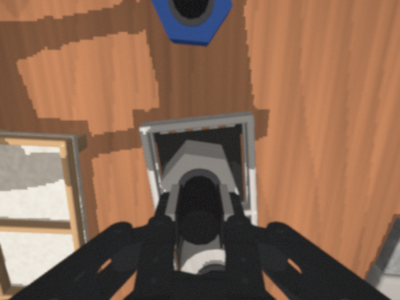

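View pics/s3.png

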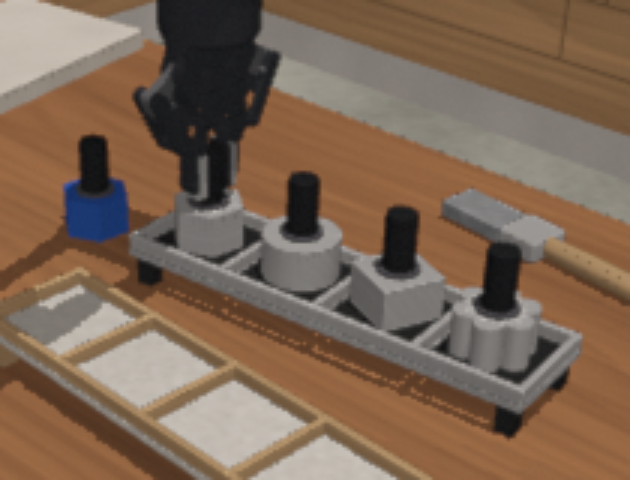

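>>> send_rows:
  dp:
    - [-10,0,0]
    - [-30,0,0]
    - [-30,0,0]
    - [-30,0,0]
    - [0,-10,-6.5]
    - [0,-30,-19]
    - [0,-30,-19]
    - [0,-30,-19]
    - [0,-30,-19]
    - [0,-30,-19]
    - [0,-30,-19]
    - [0,-30,-19]
  angular:
    - [0,0,0]
    - [0,0,0]
    - [0,0,0]
    - [0,0,0]
    - [0,0,0]
    - [0,0,0]
    - [0,0,0]
    - [0,0,0]
    - [0,0,0]
    - [0,0,0]
    - [0,0,0]
    - [0,0,0]
  grip: [0,0,0,0,0,0,0,0,0,0,0,0]

```text
time_s: 6.12
eef_pos: [489.8, -71.2, 176.2]
tcp_rot: [-0.0, 0.707, 0.0, 0.707]
ft_force: [0.3, -0.3, -1.2]
width: 0.271
```

>>> send_rows:
  dp:
    - [0,-25,-16]
    - [0,-18.3,-10.3]
    - [30,0,0]
    - [30,0,0]
    - [15,0,0]
    - [0,0,0]
    - [0,0,0]
    - [0,0,0]
  angular:
    - [0,0,0]
    - [0,0,0]
    - [0,0,0]
    - [0,0,0]
    - [0,0,0]
    - [0,0,0]
    - [0,0,0]
    - [0,0,0]
  grip: [0,0,0,0,0,0,0,0]

```text
time_s: 6.78
eef_pos: [465.7, -113.5, 102.9]
tcp_rot: [-0.0, 0.707, 0.0, 0.708]
ft_force: [0.4, 0.5, -1.6]
width: 0.269
```

```bash
cat > look.py <<'E'
from h import *
import sys
n=sys.argv[1]
a=bot.get_image("wrist")["pixels"];b=bot.get_image("side")["pixels"][110:290,140:350];c=bot.get_image("top")["pixels"][95:275,150:390]
A=cv2.resize(a,(400,300));B=cv2.resize(b,(400,343));C=cv2.resize(c,(400,300))
out=np.zeros((600,800,3),np.uint8);out[:300,:400]=A;out[:300,400:]=C;out[300:600,:400]=B[43:343];
cv2.imwrite(f"pics/{n}.png",out)
s=bot.state();print(s["time_s"],s["eef_pos"].round(1),round(s["width"],3),s["ft_force"].round(1))
E
python3 look.py p1
```

```text
6.9333 [ 466.  -113.6  103.2] 0.27 [ 0.4 -0.9 -1.6]
```

View pics/p1.png

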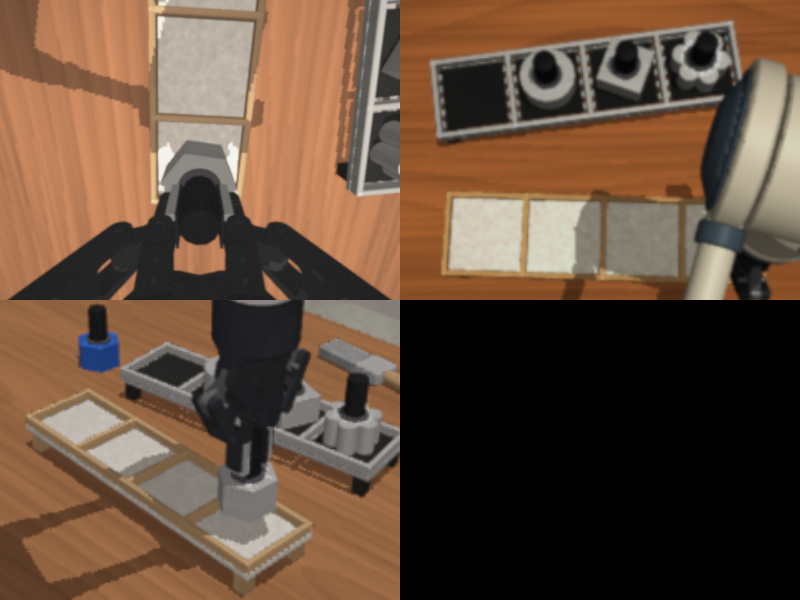

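Run:
```python
from h import *
d=bot.get_image("wrist"); im=d["pixels"]
o=(471.6,12.2);th=-.055
R=np.array([[np.cos(th),-np.sin(th)],[np.sin(th),np.cos(th)]])
big=cv2.resize(im[0:290,160:370],None,fx=2.7,fy=2.0)
def L(x0,y0,x1,y1,z=42):
    p=[]
    for x,y in((x0,y0),(x1,y1)):
        w=R@[x,y]; u=proj(d,(o[0]+w[0],o[1]+w[1],z)); p.append((int((u[0]-160)*2.7),int(u[1]*2)))
    cv2.line(big,p[0],p[1],(0,0,255),1)
for x in(-45,-39,39,45): L(x,-171,x,171)
for y in(-171,-165,-87,-81,-3,3): L(-45,y,45,y)
cv2.imwrite("pics/ov.png",big)
```

```text
(no output)
```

View pics/ov.png

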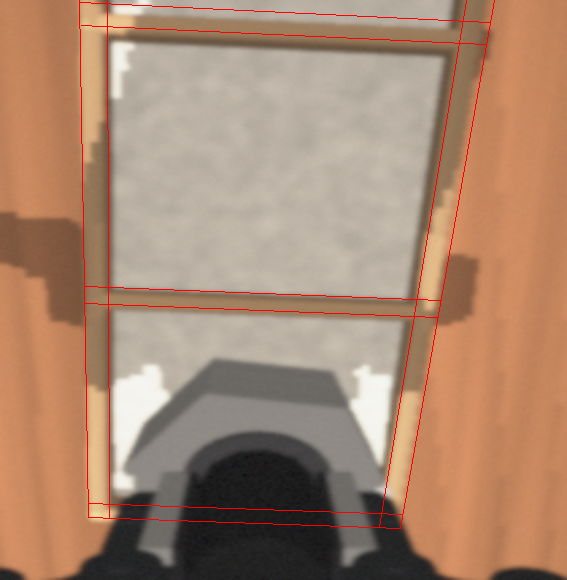

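>>> send_rows:
  dp:
    - [12,-1,-0.5]
    - [11,0,0]
    - [2,0,0]
    - [1.5,0,0]
    - [1,0,0]
    - [0.7,0,0]
    - [0,0,0]
    - [0,0,0]
    - [0,0,0]
  angular:
    - [0,0,0]
    - [0,0,0]
    - [0,0,0]
    - [0,0,0]
    - [0,0,0]
    - [0,0,0]
    - [0,0,0]
    - [0,0,0]
    - [0,0,0]
  grip: [0,0,0,0,0,0,0,0,0]

```text
time_s: 7.73
eef_pos: [464.8, -114.5, 73.3]
tcp_rot: [-0.0, 0.707, 0.0, 0.707]
ft_force: [-0.5, -0.7, -0.4]
width: 0.264
```

```bash
python3 look.py p2
```

```text
7.8833 [ 464.8 -114.5   73.3] 0.27 [-0.5  0.2 -0.9]
```

View pics/p2.png

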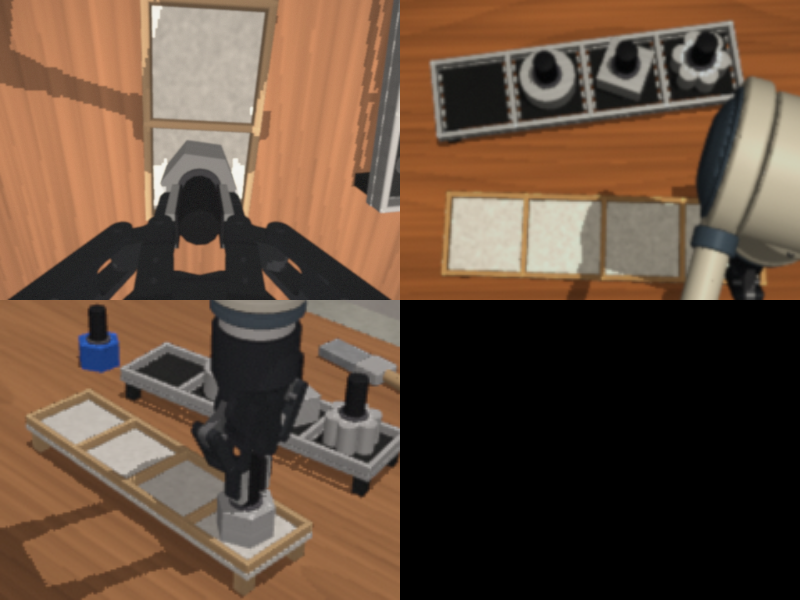

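>>> send_rows:
  dp:
    - [0.6,0,0]
    - [0.6,0,0]
    - [0,0,0]
    - [0,0,0]
  angular:
    - [0,0,0]
    - [0,0,0]
    - [0,0,0]
    - [0,0,0]
  grip: [0,0,0,0]

```text
time_s: 8.22
eef_pos: [464.9, -114.6, 73.2]
tcp_rot: [-0.0, 0.707, 0.0, 0.707]
ft_force: [-2.5, -0.1, 6.6]
width: 0.265
```

>>> send_rows:
  dp:
    - [0,0,0]
    - [0,0,0]
    - [0,0,0]
    - [0,0,0]
    - [0,0,0]
    - [-10,0,0]
    - [-25,0,0]
    - [-40,0,0]
    - [-40,0,0]
    - [0,0,0]
  angular:
    - [0,0,0]
    - [0,0,0]
    - [0,0,0]
    - [0,0,0]
    - [0,0,0]
    - [0,0,0]
    - [0,0,0]
    - [0,0,0]
    - [0,0,0]
    - [0,0,0]
  grip: [0.4,0.6,0.8,1,1,1,1,1,1,1]

```text
time_s: 9.05
eef_pos: [467.3, -115.3, 197.1]
tcp_rot: [-0.002, 0.702, -0.001, 0.712]
ft_force: [1.4, 0.0, 1.3]
width: 0.998
```

>>> send_rows:
  dp:
    - [0,25.5,25.5]
    - [0,25.5,25.5]
    - [0,25.5,25.5]
    - [0,25.5,25.5]
    - [0,25.5,25.5]
    - [0,25.5,25.5]
    - [0,27,26.3]
    - [28,0,0]
    - [28,0,0]
    - [0,0,0]
    - [0,0,0]
    - [0,0,0]
  angular:
    - [0,0,0]
    - [0,0,0]
    - [0,0,0]
    - [0,0,0]
    - [0,0,0]
    - [0,0,0]
    - [0,0,0]
    - [0,0,0]
    - [0,0,0]
    - [0,0,0]
    - [0,0,0]
    - [0,0,0]
  grip: [1,1,1,1,1,1,1,1,1,1,1,1]

```text
time_s: 10.05
eef_pos: [644.2, 65.3, 132.9]
tcp_rot: [-0.0, 0.706, 0.0, 0.708]
ft_force: [-0.2, 0.0, 0.8]
width: 0.998
```

```bash
python3 look.py p3
```

```text
10.2 [644.7  65.3 134.1] 0.999 [ 0.3  0.1 -0.3]
```

View pics/p3.png

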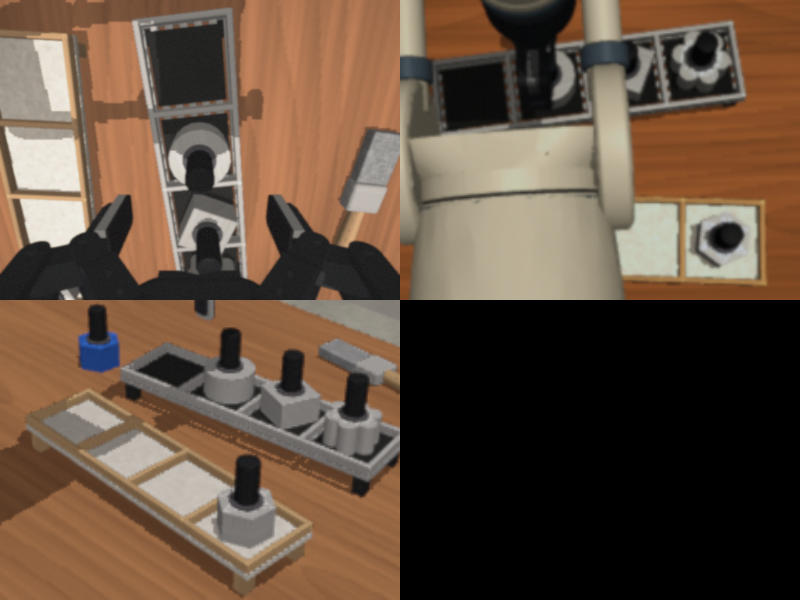

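The hex is down in the rightmost storage bay, centred at about (722,240) in the composite. Now the round one.

>>> send_rows:
  dp:
    - [14,0,0]
    - [14,0,0]
    - [14,0,0]
    - [12.4,0,0]
    - [0,0,0]
    - [0,0,0]
    - [0,0,0]
    - [0,0,0]
    - [0,0,0]
    - [0,0,0]
    - [0,0,0]
    - [0,0,0]
  angular:
    - [0,0,0]
    - [0,0,0]
    - [0,0,0]
    - [0,0,0]
    - [0,0,0]
    - [0,0,0]
    - [0,0,0]
    - [0,0,0]
    - [0,0,0]
    - [0,0,0]
    - [0,0,0]
    - [0,0,0]
  grip: [1,1,1,1,1,0.6,0.4,0.1,0,0,0,0]

```text
time_s: 11.2
eef_pos: [644.4, 65.7, 77.5]
tcp_rot: [-0.0, 0.706, 0.0, 0.708]
ft_force: [1.2, -0.0, 2.2]
width: 0.27
```

```bash
python3 look.py p4
```

```text
11.35 [644.4  65.7  77.5] 0.263 [1.  1.  3.9]
```

View pics/p4.png

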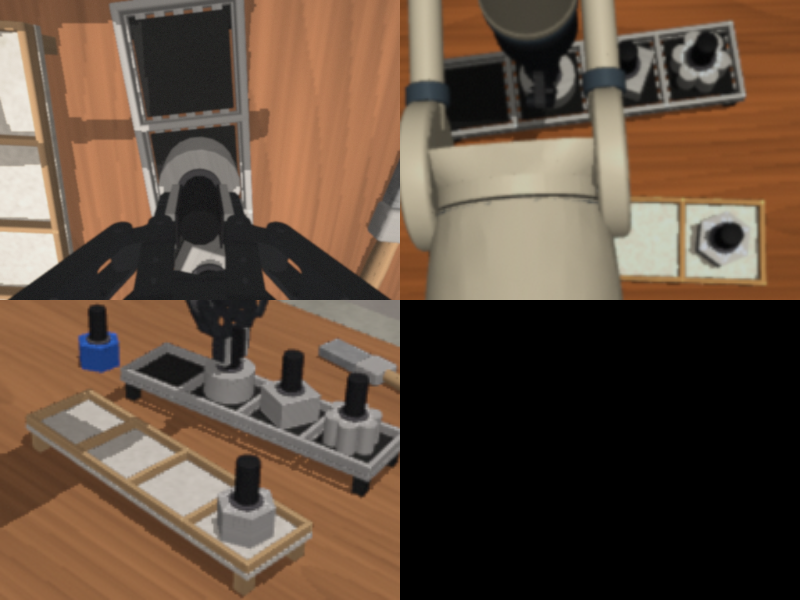

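>>> send_rows:
  dp:
    - [-10,0,0]
    - [-30,0,0]
    - [-30,0,0]
    - [-30,0,0]
    - [0,-5,-10]
    - [0,-15,-27]
    - [0,-18,-32]
    - [0,-18,-32]
    - [0,-18,-32]
    - [0,-14,-26]
    - [0,-7.9,-15.7]
    - [0,0,0]
  angular:
    - [0,0,0]
    - [0,0,0]
    - [0,0,0]
    - [0,0,0]
    - [0,0,0]
    - [0,0,0]
    - [0,0,0]
    - [0,0,0]
    - [0,0,0]
    - [0,0,0]
    - [0,0,0]
    - [0,0,0]
  grip: [0,0,0,0,0,0,0,0,0,0,0,0]

```text
time_s: 12.35
eef_pos: [466.6, -31.7, 177.0]
tcp_rot: [0.0, 0.707, -0.001, 0.707]
ft_force: [0.3, 0.0, -1.0]
width: 0.272
```

>>> send_rows:
  dp:
    - [30,0,0]
    - [30,0,0]
    - [20,0,0]
    - [15,0,0]
    - [5,0,0]
    - [1.5,0,0]
    - [1,0,0]
    - [0.7,0,0]
    - [0,0,0]
    - [0,0,0]
    - [0,0,0]
  angular:
    - [0,0,0]
    - [0,0,0]
    - [0,0,0]
    - [0,0,0]
    - [0,0,0]
    - [0,0,0]
    - [0,0,0]
    - [0,0,0]
    - [0,0,0]
    - [0,0,0]
    - [0,0,0]
  grip: [0,0,0,0,0,0,0,0,0,0,0]

```text
time_s: 13.27
eef_pos: [469.5, -30.4, 73.8]
tcp_rot: [-0.0, 0.707, 0.0, 0.707]
ft_force: [0.4, -1.1, -1.2]
width: 0.269
```

```bash
python3 look.py p5
```

```text
13.4167 [469.3 -30.4  73.5] 0.265 [ 0.9 -0.1 -2.3]
```

View pics/p5.png

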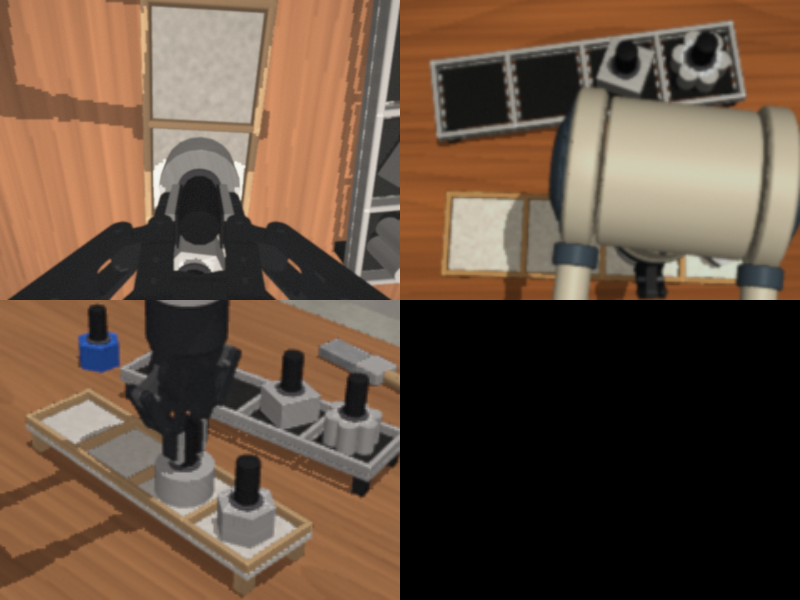

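>>> send_rows:
  dp:
    - [0.7,0,0]
    - [0.6,0,0]
    - [0,0,0]
    - [0,0,0]
  angular:
    - [0,0,0]
    - [0,0,0]
    - [0,0,0]
    - [0,0,0]
  grip: [0,0,0,0]

```text
time_s: 13.75
eef_pos: [469.4, -30.4, 73.4]
tcp_rot: [-0.0, 0.707, 0.0, 0.707]
ft_force: [-2.4, 0.1, 6.6]
width: 0.267
```

>>> send_rows:
  dp:
    - [0,0,0]
    - [0,0,0]
    - [0,0,0]
    - [0,0,0]
    - [0,0,0]
    - [-10,0,0]
    - [-25,0,0]
    - [-40,0,0]
    - [-40,0,0]
    - [0,0,0]
  angular:
    - [0,0,0]
    - [0,0,0]
    - [0,0,0]
    - [0,0,0]
    - [0,0,0]
    - [0,0,0]
    - [0,0,0]
    - [0,0,0]
    - [0,0,0]
    - [0,0,0]
  grip: [0.4,0.6,0.8,1,1,1,1,1,1,1]

```text
time_s: 14.58
eef_pos: [472.0, -30.8, 197.1]
tcp_rot: [-0.001, 0.702, -0.0, 0.712]
ft_force: [1.3, -0.4, 1.8]
width: 0.998
```

>>> send_rows:
  dp:
    - [0,2,30]
    - [0,2,30]
    - [0,2,30]
    - [0,2,30]
    - [0,2,30]
    - [0,3,33.5]
    - [28,0,0]
    - [28,0,0]
    - [0,0,0]
    - [0,0,0]
    - [0,0,0]
  angular:
    - [0,0,0]
    - [0,0,0]
    - [0,0,0]
    - [0,0,0]
    - [0,0,0]
    - [0,0,0]
    - [0,0,0]
    - [0,0,0]
    - [0,0,0]
    - [0,0,0]
    - [0,0,0]
  grip: [1,1,1,1,1,1,1,1,1,1,1]

```text
time_s: 15.5
eef_pos: [652.9, -17.3, 133.0]
tcp_rot: [-0.0, 0.706, 0.0, 0.708]
ft_force: [0.2, 0.5, 0.6]
width: 1.0
```

```bash
python3 look.py p6
```

```text
15.65 [653.4 -17.4 134.3] 0.998 [-0.2 -0.3  0.2]
```

View pics/p6.png

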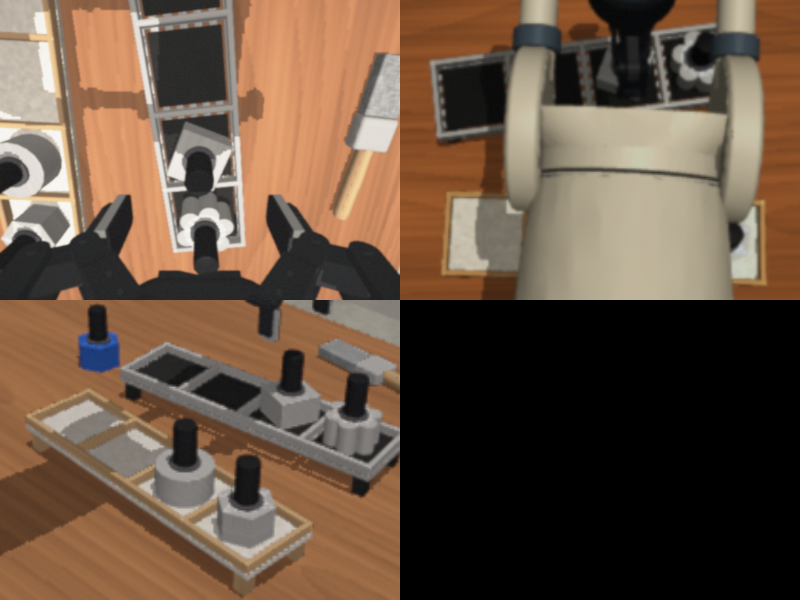

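Round is in bay 3. The square is turned about 18° clockwise, so I'll turn it about 15° back while carrying it.

>>> send_rows:
  dp:
    - [14,0,0]
    - [14,0,0]
    - [14,0,0]
    - [12.5,0,0]
    - [0,0,0]
    - [0,0,0]
    - [0,0,0]
    - [0,0,0]
    - [0,0,0]
    - [0,0,0]
    - [0,0,0]
    - [0,0,0]
  angular:
    - [0,0,0]
    - [0,0,0]
    - [0,0,0]
    - [0,0,0]
    - [0,0,0]
    - [0,0,0]
    - [0,0,0]
    - [0,0,0]
    - [0,0,0]
    - [0,0,0]
    - [0,0,0]
    - [0,0,0]
  grip: [1,1,1,1,1,0.6,0.4,0.1,0,0,0,0]

```text
time_s: 16.65
eef_pos: [653.0, -17.3, 77.5]
tcp_rot: [-0.0, 0.707, 0.0, 0.708]
ft_force: [-0.7, -0.1, 3.6]
width: 0.267
```

```bash
python3 look.py p7
```

```text
16.8 [653.  -17.3  77.4] 0.267 [-0.6  0.7  4.4]
```

View pics/p7.png

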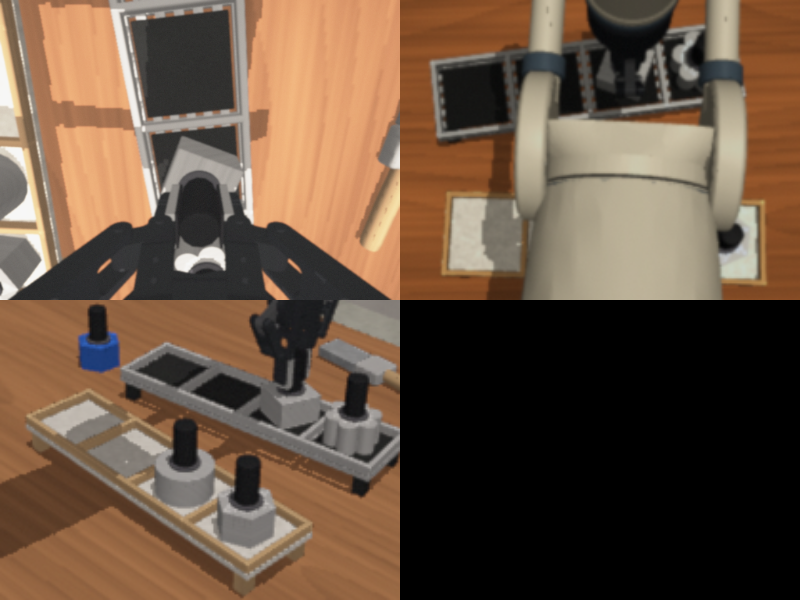

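>>> send_rows:
  dp:
    - [-10,0,0]
    - [-30,0,0]
    - [-30,0,0]
    - [-30,0,0]
    - [0,4,-10]
    - [0,11,-28]
    - [0,13,-33]
    - [0,13,-33]
    - [0,13,-33]
    - [0,11,-28]
    - [0,5.7,-13.9]
    - [0,0,0]
  angular:
    - [0,0,0]
    - [0,0,0]
    - [0,0,0]
    - [0,0,0]
    - [0,0,0]
    - [0,0,0]
    - [0,0,0]
    - [0,0,0]
    - [0,0,0]
    - [0,0,0]
    - [0,0,0]
    - [0,0,0]
  grip: [0,0,0,0,0,0,0,0,0,0,0,0]

```text
time_s: 17.8
eef_pos: [471.4, 54.5, 177.0]
tcp_rot: [-0.001, 0.707, 0.001, 0.707]
ft_force: [1.0, -0.0, -1.9]
width: 0.264
```

>>> send_rows:
  dp:
    - [0,0,0]
    - [0,0,0]
    - [0,0,0]
    - [0,0,0]
    - [30,0,0]
    - [30,0,0]
    - [15,0,0]
    - [0,0,0]
    - [0,0,0]
    - [0,0,0]
  angular:
    - [-5,0,0]
    - [-5,0,0]
    - [-5,0,0]
    - [0,0,0]
    - [0,0,0]
    - [0,0,0]
    - [0,0,0]
    - [0,0,0]
    - [0,0,0]
    - [0,0,0]
  grip: [0,0,0,0,0,0,0,0,0,0]

```text
time_s: 18.63
eef_pos: [474.6, 53.2, 103.0]
tcp_rot: [-0.092, 0.7, 0.092, 0.702]
ft_force: [-0.3, -0.6, -1.8]
width: 0.269
```

```bash
python3 look.py p8
```

```text
18.7833 [474.7  53.3 103.4] 0.268 [-0. -0. -2.]
```

View pics/p8.png

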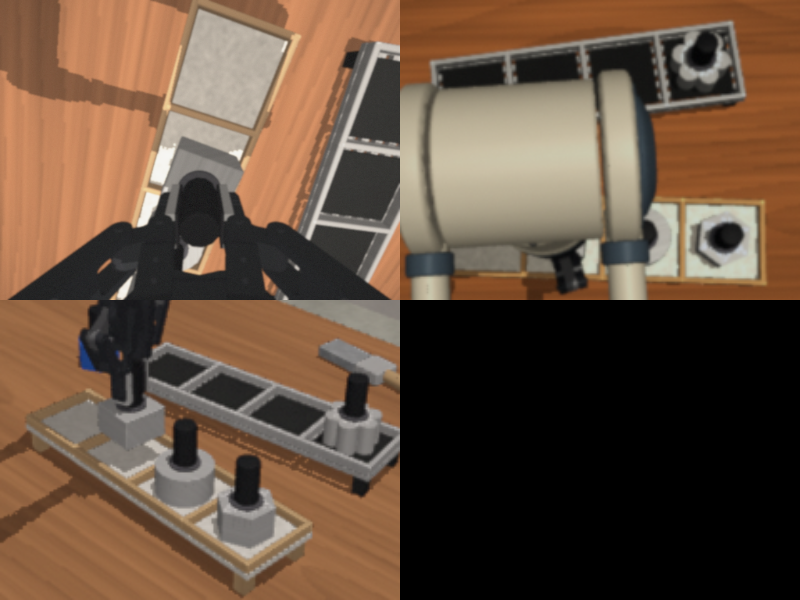

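>>> send_rows:
  dp:
    - [12,0,0]
    - [11,0,0]
    - [3,0,0]
    - [1.2,0,0]
    - [1,0,0]
    - [0.7,0,0]
    - [0.6,0,0]
    - [0,0,0]
    - [0,0,0]
    - [0,0,0]
  angular:
    - [0,0,0]
    - [0,0,0]
    - [0,0,0]
    - [0,0,0]
    - [0,0,0]
    - [0,0,0]
    - [0,0,0]
    - [0,0,0]
    - [0,0,0]
    - [0,0,0]
  grip: [0,0,0,0,0,0,0,0,0,0]

```text
time_s: 19.62
eef_pos: [473.1, 53.3, 73.5]
tcp_rot: [-0.092, 0.701, 0.092, 0.701]
ft_force: [-7.7, -1.0, 11.3]
width: 0.27
```

```bash
python3 look.py p9
```

```text
19.7667 [473.   53.3  73.5] 0.265 [-8.1 -1.6 11. ]
```

View pics/p9.png

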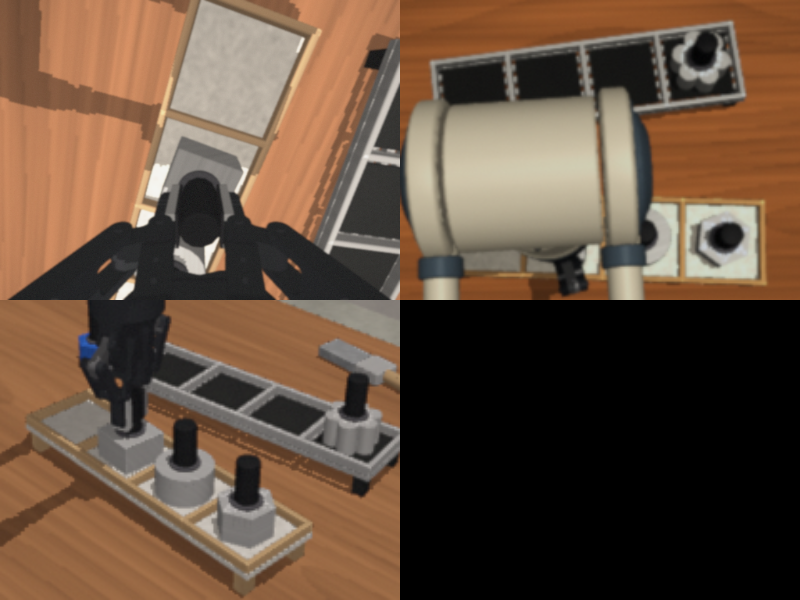

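>>> send_rows:
  dp:
    - [0,0,0]
    - [0,0,0]
    - [0,0,0]
    - [0,0,0]
    - [0,0,0]
    - [-10,0,0]
    - [-25,0,0]
    - [-40,0,0]
    - [-40,0,0]
    - [0,0,0]
    - [0,0,0]
    - [0,0,0]
  angular:
    - [0,0,0]
    - [0,0,0]
    - [0,0,0]
    - [0,0,0]
    - [0,0,0]
    - [0,0,0]
    - [0,0,0]
    - [0,0,0]
    - [5,0,0]
    - [5,0,0]
    - [5,0,0]
    - [0,0,0]
  grip: [0.4,0.6,0.8,1,1,1,1,1,1,1,1,1]

```text
time_s: 20.77
eef_pos: [474.2, 53.3, 188.8]
tcp_rot: [0.001, 0.706, -0.001, 0.708]
ft_force: [0.0, -0.2, 0.3]
width: 0.996
```

>>> send_rows:
  dp:
    - [0,-19,23]
    - [0,-19,23]
    - [0,-19,23]
    - [0,-19,23]
    - [0,-19,23]
    - [0,-19,23]
    - [0,-19,23]
    - [0,-19.8,23.9]
    - [28,0,0]
    - [28,0,0]
    - [0,0,0]
    - [0,0,0]
  angular:
    - [0,0,0]
    - [0,0,0]
    - [0,0,0]
    - [0,0,0]
    - [0,0,0]
    - [0,0,0]
    - [0,0,0]
    - [0,0,0]
    - [0,0,0]
    - [0,0,0]
    - [0,0,0]
    - [0,0,0]
  grip: [1,1,1,1,1,1,1,1,1,1,1,1]

```text
time_s: 21.77
eef_pos: [657.2, -99.1, 128.2]
tcp_rot: [-0.0, 0.709, 0.001, 0.705]
ft_force: [0.7, 0.7, 1.1]
width: 1.001
```

```bash
python3 look.py p10
```

```text
21.9167 [659.4 -99.2 133.9] 1.001 [-0.3 -0.3  0.3]
```

View pics/p10.png

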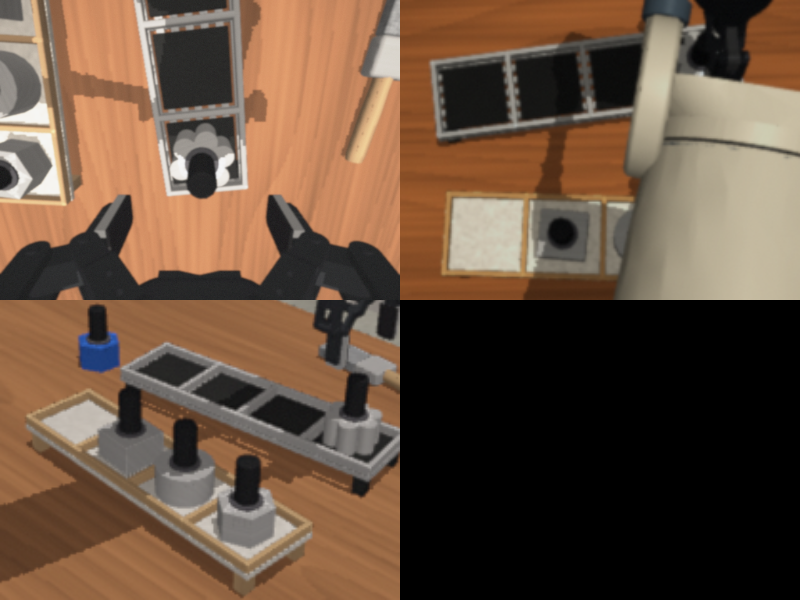

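The square is aligned in bay 2. Now the flower.

>>> send_rows:
  dp:
    - [14,0,0]
    - [14,0,0]
    - [14,0,0]
    - [12.5,0,0]
    - [0,0,0]
    - [0,0,0]
    - [0,0,0]
    - [0,0,0]
    - [0,0,0]
    - [0,0,0]
    - [0,0,0]
    - [0,0,0]
  angular:
    - [0,0,0]
    - [0,0,0]
    - [0,0,0]
    - [0,0,0]
    - [0,0,0]
    - [0,0,0]
    - [0,0,0]
    - [0,0,0]
    - [0,0,0]
    - [0,0,0]
    - [0,0,0]
    - [0,0,0]
  grip: [1,1,1,1,1,0.6,0.4,0.1,0,0,0,0]

```text
time_s: 22.92
eef_pos: [659.1, -99.5, 77.6]
tcp_rot: [-0.0, 0.707, 0.0, 0.708]
ft_force: [-0.2, 0.1, 3.7]
width: 0.266
```

```bash
python3 look.py p11
```

```text
23.0667 [659.2 -99.5  77.6] 0.272 [-0.9 -0.   4.9]
```

View pics/p11.png

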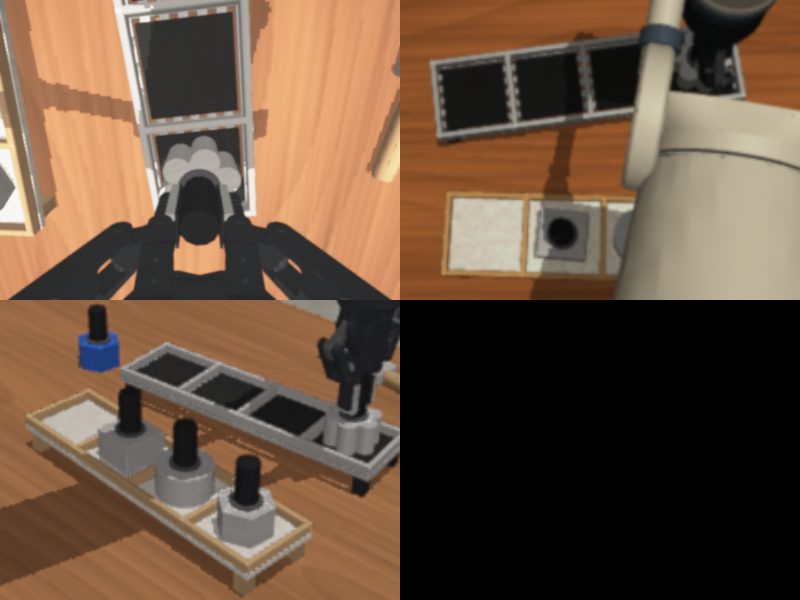

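>>> send_rows:
  dp:
    - [-10,0,0]
    - [-35,0,0]
    - [-35,0,0]
    - [-20,0,0]
    - [0,13,-10]
    - [0,26,-20]
    - [0,31,-23.5]
    - [0,31,-23.5]
    - [0,31,-23.5]
    - [0,31,-23.5]
    - [0,31,-23.5]
    - [0,26,-20]
  angular:
    - [0,0,0]
    - [0,0,0]
    - [0,0,0]
    - [0,0,0]
    - [0,0,0]
    - [0,0,0]
    - [0,0,0]
    - [0,0,0]
    - [0,0,0]
    - [0,0,0]
    - [0,0,0]
    - [0,0,0]
  grip: [0,0,0,0,0,0,0,0,0,0,0,0]

```text
time_s: 24.07
eef_pos: [489.0, 122.2, 176.1]
tcp_rot: [-0.0, 0.708, 0.001, 0.707]
ft_force: [0.6, 0.1, -1.7]
width: 0.262
```

>>> send_rows:
  dp:
    - [0,16.7,-12.8]
    - [0,0,0]
    - [30,0,0]
    - [30,0,0]
    - [15,0,0]
    - [0,0,0]
    - [0,0,0]
    - [0,0,0]
  angular:
    - [0,0,0]
    - [0,0,0]
    - [0,0,0]
    - [0,0,0]
    - [0,0,0]
    - [0,0,0]
    - [0,0,0]
    - [0,0,0]
  grip: [0,0,0,0,0,0,0,0]

```text
time_s: 24.73
eef_pos: [479.0, 137.0, 102.9]
tcp_rot: [0.0, 0.707, 0.0, 0.708]
ft_force: [0.2, 0.2, -1.8]
width: 0.268
```

```bash
python3 look.py p12
```

```text
24.8833 [479.3 137.3 103.4] 0.267 [ 0.5  0.7 -2.3]
```

View pics/p12.png

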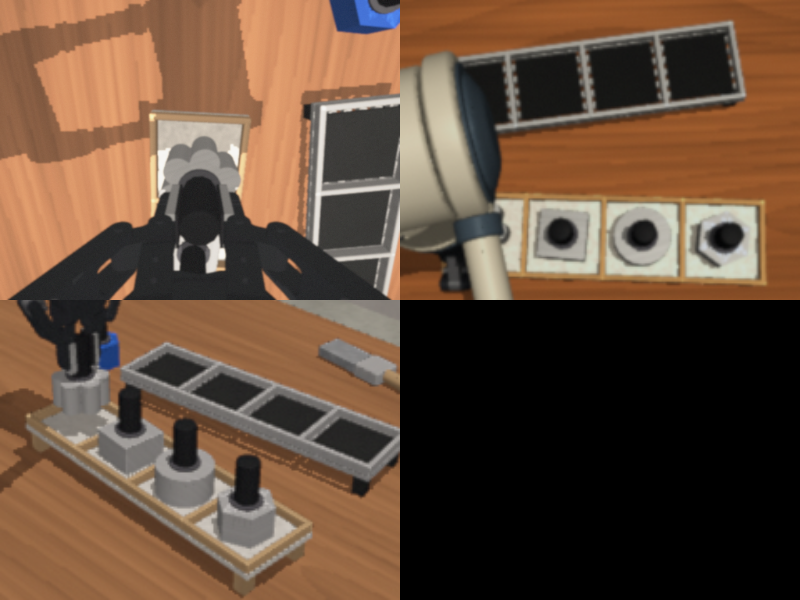

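Square, round and hex all sit centred in their bays, and the flower is over the leftmost bay. Now I'll lower it.

>>> send_rows:
  dp:
    - [12,0,0]
    - [11,0,0]
    - [3,0,0]
    - [1.2,0,0]
    - [1,0,0]
    - [0.7,0,0]
    - [0.6,0,0]
    - [0,0,0]
    - [0,0,0]
    - [0,0,0]
  angular:
    - [0,0,0]
    - [0,0,0]
    - [0,0,0]
    - [0,0,0]
    - [0,0,0]
    - [0,0,0]
    - [0,0,0]
    - [0,0,0]
    - [0,0,0]
    - [0,0,0]
  grip: [0,0,0,0,0,0,0,0,0,0]

```text
time_s: 25.72
eef_pos: [477.7, 137.1, 73.5]
tcp_rot: [-0.0, 0.707, 0.0, 0.707]
ft_force: [-8.5, -0.7, 11.2]
width: 0.267
```

```bash
python3 look.py p13
```

```text
25.8667 [477.6 137.2  73.5] 0.268 [-7.3 -1.7 12. ]
```

View pics/p13.png

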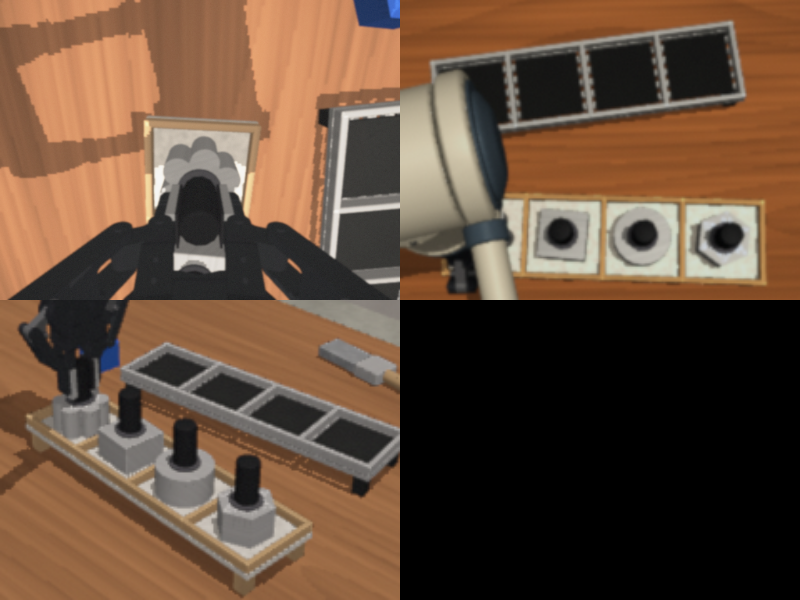

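Seated. Now I'll release, rise and withdraw to the left.

>>> send_rows:
  dp:
    - [0,0,0]
    - [0,0,0]
    - [0,0,0]
    - [0,0,0]
    - [0,0,0]
    - [-10,0,0]
    - [-25,0,0]
    - [-40,0,0]
    - [-40,0,0]
    - [-30,0,0]
    - [0,0,0]
    - [0,0,0]
  angular:
    - [0,0,0]
    - [0,0,0]
    - [0,0,0]
    - [0,0,0]
    - [0,0,0]
    - [0,0,0]
    - [0,0,0]
    - [0,0,0]
    - [0,0,0]
    - [0,0,0]
    - [0,0,0]
    - [0,0,0]
  grip: [0.4,0.6,0.8,1,1,1,1,1,1,1,1,1]

```text
time_s: 26.87
eef_pos: [479.3, 137.5, 220.5]
tcp_rot: [0.0, 0.705, 0.001, 0.709]
ft_force: [0.2, 0.0, 0.1]
width: 1.0
```

>>> send_rows:
  dp:
    - [0,30,-10]
    - [0,30,-10]
    - [0,30,-10]
    - [0,30,-10]
    - [0,30,-10]
    - [0,30,-10]
    - [0,30,-10]
    - [0,0,0]
    - [0,0,0]
    - [0,0,0]
  angular:
    - [0,0,0]
    - [0,0,0]
    - [0,0,0]
    - [0,0,0]
    - [0,0,0]
    - [0,0,0]
    - [0,0,0]
    - [0,0,0]
    - [0,0,0]
    - [0,0,0]
  grip: [1,1,1,1,1,1,1,1,1,1]

```text
time_s: 27.7
eef_pos: [407.9, 346.6, 215.8]
tcp_rot: [-0.001, 0.708, -0.0, 0.707]
ft_force: [-0.3, 0.0, -0.6]
width: 0.999
```

```bash
python3 look.py p14
python3 - <<'E'
from h import *
a=bot.get_image("top");im=a["pixels"]
blk=cv2.inRange(im,(0,0,0),(60,60,60)); blk[:205]=0; blk[268:]=0; blk[:,:175]=0; blk[:,372:]=0
for c in cv2.findContours(blk,cv2.RETR_EXTERNAL,cv2.CHAIN_APPROX_NONE)[0]:
    if cv2.contourArea(c)>60: m,r=cv2.minEnclosingCircle(c); print(m,r,cv2.contourArea(c),ray(a,*m,87).round(1))
print(np.round(bays((471.6,12.2),-.055),1))
E
```

```text
27.85 [408.6 346.1 216.7] 1.001 [ 0.9 -0.4  0.7]
(345.368408203125, 237.0) 9.837150573730469 218.5 [ 464.5 -109.9   87. ]
(294.5, 235.5) 8.746527671813965 188.0 [469. -26.  87.]
(246.0988006591797, 234.284423828125) 8.358521461486816 188.0 [473.   54.6  87. ]
(196.3333282470703, 232.3333282470703) 9.067753791809082 209.5 [478.4 138.2  87. ]
[[ 478.5  138.     0. ]
 [ 473.9   54.1    0. ]
 [ 469.3  -29.7    0. ]
 [ 464.7 -113.6    0. ]]
```

View pics/p14.png

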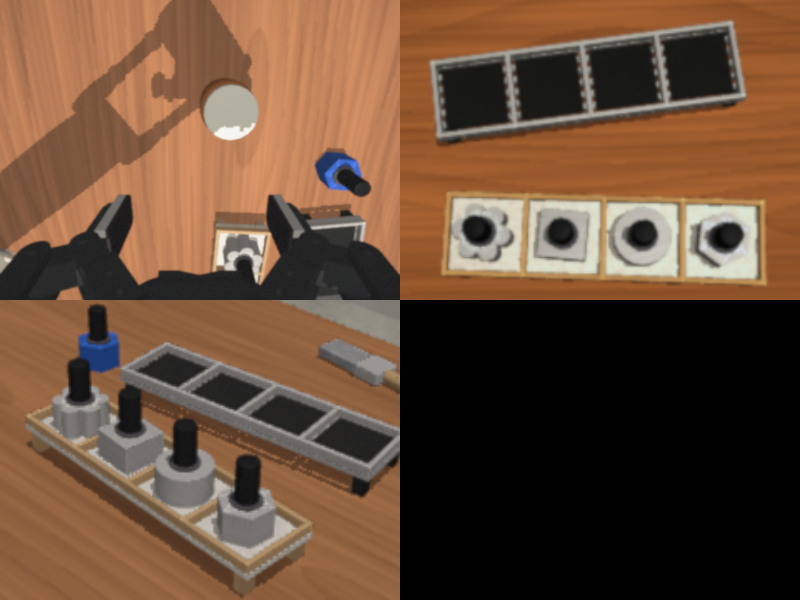

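All four cutters are flat inside their bays, from left flower, square, round, hex. Measured handle centres are within about 4 mm of the bay centres. The blue one hasn't moved and the robot is clear. Handing in.

```bash
python3 -c "
from station import bot
print(bot.sign_off())"
```

```text
the job is handed in; nothing more can be done
None
```

All four dough cutters are now on the storage rack in reverse order. They started hex, round, square, flower from the left and now stand flower, square, round, hex. I gripped each by its handle, lowered it until the wrist force showed contact, then let go. The square cutter was also turned about 15° on the way so it lined up with its bay. The job was handed in at about 28 s of the 112 s allowed.

- **Position:** In the last pictures every cutter stands upright inside its fences. The handle centres from the top camera are within about 4 mm of the bay centres; the limit is 15 mm.
- **Surroundings:** The blue look-alike was not touched, and the gripper is open and clear of everything.
- **Disagreements:** Early on, the top and side cameras differed by 5–10 mm on the handle positions. I went with the top camera, which the wrist camera supported, and all four grasps worked. The square and flower went down with about 11 N upward and 8 N sideways on the wrist, more than the roughly 7 N upward for the other two. Both still look flat.
- **Not measured:** I judged tilt and underside height only by eye and from the contact force.

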